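Preset the purge valve two turns open and hold it for the lock nut

ROBOT

A 7-joint arm with a two-finger parallel gripper is mounted at the origin on a cart in front of the work surface, level with it; the furniture and walls round the work are solid. World frame = base frame: x ahead of the robot, y to its left, z up, the work surface at z = 0. Lengths are in m, angles in rad, forces in N, time in s.
With the tool pointing down it reaches from about 0.4 to 0.85 m from the base axis. Payload 6.9 kg.
Tool frame: the origin (TCP) lies at the very end of the fingers, on their centre line; the grasp point (between the pads) lies 19 mm behind it; z points along the fingers, y is the line along which they close (so a half turn about z gives the same grasp; the last joint's range is limited). The gripper opens to 85 mm and grips with 20 to 120 N. Pads are 22 mm wide; open, the fingers measure 114 mm over their backs; the gripper's body (76 mm by 85 mm) begins 54 mm behind the grasp point. The pads swing forward as they close: fully open they stand 13 mm farther back than shut.
Start: joints at [-1.093, 0.507, -0.238, 1.5, 0.126, 1.149, -0.155], TCP at [0.227, 0.582, 0.231] pointing down, gripper open.
Joint ranges: [-3.08, 3.08], [-0.24, 2.05], [-1.43, 1.35], [0, 2.5], [-1.52, 4.66], [0.17, 1.96], [-2.89, 2.89]. Speed limits (rad/s): [2.39, 2.39, 3.14, 3.14, 3.14, 3.14, 3.14].

INTERFACE

Orientations are given as a rotation vector (axis times angle).
In Python, from plant import r gives the robot as it stands.
- The arm moves only by the tool carry_out, never from a script. Its argument "plan" is one flat list of numbers, 7 for each row, row after row: the opening, from 0 (shut) to 1 (fully open), then the shift along the tool's x, y, z in m, then the turn, a rotation vector about the tool's x, y, z in degrees. A call has 1 to 5 rows; each row shifts and turns the commanded pose from where the row before left it, along the tool's axes as they then stand; what a row does not reach is not made up. A row lasts 1/8 s, in which the tool goes at most 62.5 mm and 10.7 degrees, less where a joint would pass 70% of its speed; a pose out of reach is approached as far as the arm can. A call is refused whole if a number of a shift passes 0.0625 or a number of a turn 10.7, either way. A call with a gripper value outside its range is refused whole. The fingers move at their own pace and stop on an object; "squeeze" is the grip in N (left out, the last holds). Time passes only in rows, so rows that do not move let the fingers close. It gives the time, the measured TCP pose, the force, the opening and the grip force at its end, in the units of the state.
- r.observe(): the state, without advancing time (a new reading comes with each control period).
- r.snapshot(name): name is "scene" or "side" or "wrist"; returns the picture (480x640x3 uint8, red, green, blue); there is no depth.
- r.get_calibration(name): a dict with "K" (3x3 intrinsics, pixels), "k1" (the pictures are not rectified: a ray, as slopes to the right and down, at radius r is drawn at 1 + k1 r^2 times it, then the intrinsics apply), "extrinsics" (4x4, takes a point from camera to world coordinates). Camera axes: x right, y down, z forward; pixel columns grow to the right and rows downward; lengths in m; the calibration is good to about 2 mm. A picture is of the moment at which its call begins: read the wrist's pose just before it. get_calibration takes no time and is no camera call; for the wrist camera it gives the pose at the moment of the call.
- r.job_done(): hands the job in; it is judged then, once.
The state is a dict: "clock": time; "joint_positions": joint angles; "joint_vel": joint speeds; "joint_efforts": joint torques, N m; "tcp_pos": TCP position; "tool_rot": TCP orientation; "wrist_force": force on the tool from outside, world axes, zero at the start; "torque": the same for the moment, N m; "grip_width": finger opening in m; "finger_force": force on a finger pad.
Only numpy, scipy, OpenCV 4.12 (cv2) and the standard library are available. Lean on these libraries where they do the work, as an engineer would, in place of code of your own. Each camera call takes 0.05 s, during which the arm holds its last target. There are 200 camera calls.

TASK

Preset the purge valve on the small pipe stand: take its handwheel by the upright revolving handle, wind it clockwise (seen from above) until it is fully shut against its stop, then back it off exactly two full turns, no further. The wheel is spring-loaded and winds itself back if let go there, so finish with the gripper still holding the handle still at two turns, ready for the lock nut to be tightened; leave the flask, bottle and tube round the stand alone.

Things in the scene. Friction and masses are not known exactly. Their poses are not given: they have to be found in the camera images.
- valve_stand: Fixed stand: foot plate 112 (x) x 212 (y) x 13 mm, a pipe along y in two saddles, brass globe valve in the middle, gauge 55 mm wide at the +y end (top 118 mm high), hose barbs out to +155 and -121 mm along y. Origin: centre of its underside; z up; x away from the robot. Place, yaw vary. Left of it a fixed tablet screen (x 0.48 to 0.65, y 0.15 to 0.39 m, up to 0.44 m high) is in the arm's way.
- valve_wheel (a joint): Handwheel angle about its vertical axis, rad, counted over turns: 0 = shut on a hard stop, grows anticlockwise from above (opening) to 18.85 (upper stop). Two turns = 12.566. Starts 0.5 to 1.1 turns open. Friction 0.07 N m, plus a closing spring of 0.008 N m per rad (up to 4 N at the handle in all). Let go below about 1.4 turns it stays; farther open it winds back to about 1.4 turns.
- wheel_hub (a point): Point on the handwheel's axis at mid-height of its rim, 122 mm above the bench (it does not rise). Grey metal wheel, 118 mm across, rim 14 mm thick, three spokes, hub 30 mm wide; a steel lock nut stands on the hub up to 14 mm above this point.
- crank_grip: Upright black revolving handle on the wheel's rim: round barrel, 21 mm thick, 53 mm long, free to spin on its own vertical pin, so a gripper holding it need not turn as it goes round. Its axis circles the wheel axis at radius 50 mm; it lies toward -x of valve_stand when shut. Origin: middle of the barrel, 160.5 mm above the bench, 38.5 mm above wheel_hub.
- stem_top (a point): Top of the threaded steel stem, 9 mm thick, that rises through the middle of the wheel: 142 mm above the bench when shut, 4 mm higher for each turn open.
- flask_small: Bystander: conical glass flask, 68 mm wide, 109 mm high, standing to the left of the stand; origin at the centre of its underside, z up.
- bottle_amber: Bystander: amber bottle with black cap, 58 mm wide, 108 mm high, standing behind the stand; origin at the centre of its underside, z up.
- sample_tube: Bystander: small upright tube with a blue screw cap, 34 mm wide, 86 mm high, standing behind the stand, left of the amber bottle; origin at the centre of its underside, z up.

How it is judged:
By the outcome, as a careful person would: the job done as asked, in the order asked, and still so for the second after the job is handed in, while the arm keeps its last pose, push and grip.
It also fails if it takes over 67 s, if anything falls off the work surface, if the arm or the gripper's body presses on something with over 40 N, if the wrist force passes 120 N, or if a joint passes its speed limit or range.

## Working session

There is one attempt and no reset: what is moved stays moved. The work goes in short steps, Python scripts to look and compute and a tool call to move; the robot and the scene stay as the last step left them, time stands still between calls to the robot, and variables do not carry over. Pictures are saved under pics/ and viewed, at most 10 in all, crops included, and the job is handed in when it is done.

Besides the shell and the picture viewer there is one more tool, called after "Request:" by a JSON object that holds its "fn" and its "kwargs", one argument or row to a line. carry_out: Moves the arm, as the interface text tells. Its arguments: {"type":"object","properties":{"plan":{"type":"array","items":{"type":"number"}},"squeeze":{"type":"number"}},"required":["plan"]}

```bash
mkdir -p pics; ls
python3 - <<'E'
from plant import r
import cv2
print(r.observe())
for n in("scene","side"):
    cv2.imwrite(f"pics/{n}0.png",r.snapshot(n)[:,:,::-1]); c=r.get_calibration(n); print(n,c)
E
```

```text
pics
{'clock': 0.0, 'joint_positions': array([-1.09350843,  0.50829706, -0.23751432,  1.50113184,  0.12569639,
        1.14890601, -0.1548087 ]), 'joint_vel': array([-6.46049625e-04, -7.85671666e-04, -1.35637940e-03, -9.37839872e-04,
       -2.33456766e-03, -1.69478940e-03, -2.40528402e-05]), 'joint_efforts': array([ 1.80057700e-04, -6.20577550e+01, -2.18707457e+00, -2.49657100e+01,
        1.26586636e-02,  1.17509210e-02, -3.31750380e-05]), 'tcp_pos': array([0.22694532, 0.58179936, 0.23045498]), 'tool_rot': array([-5.80595911e-01, -3.08718643e+00,  2.71873806e-03]), 'wrist_force': array([-0.34404757, -0.04287896, -0.56806124]), 'torque': array([0.05652233, 0.02178536, 0.03439971]), 'finger_force': 0.0, 'grip_width': 0.08570609876112072}
scene {'K': array([[544.80651584,   0.        , 320.01175661],
       [  0.        , 544.80651584, 249.51188165],
       [  0.        ,   0.        ,   1.        ]]), 'k1': -0.017171171324544845, 'extrinsics': array([[ 0.8055755 , -0.47213372,  0.3579635 ,  0.27863698],
       [-0.59225265, -0.62445803,  0.50920425, -0.55461192],
       [-0.01687931, -0.6222073 , -0.78267053,  0.78336844],
       [ 0.        ,  0.        ,  0.        ,  1.        ]])}
side {'K': array([[475.95443428,   0.        , 326.50103762],
       [  0.        , 475.95443428, 239.47759558],
       [  0.        ,   0.        ,   1.        ]]), 'k1': -0.0616734230140533, 'extrinsics': array([[-0.87145622, -0.26769737,  0.4109771 ,  0.25276638],
       [-0.48979735,  0.43100396, -0.75784836,  0.52552492],
       [ 0.02574126, -0.86172716, -0.50671854,  0.54134698],
       [ 0.        ,  0.        ,  0.        ,  1.        ]])}
```

View pics/scene0.png

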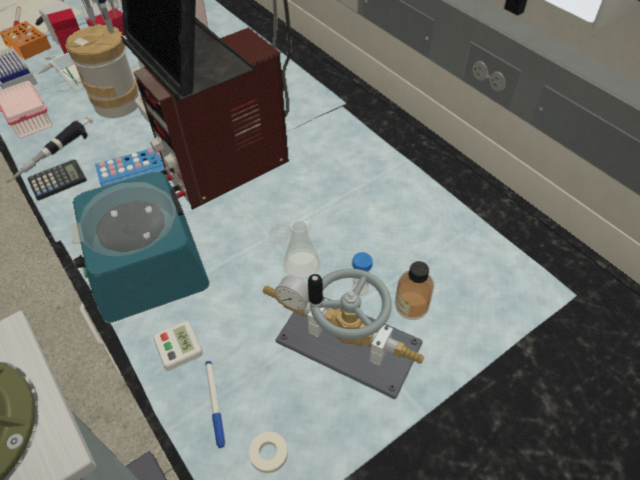

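View pics/side0.png

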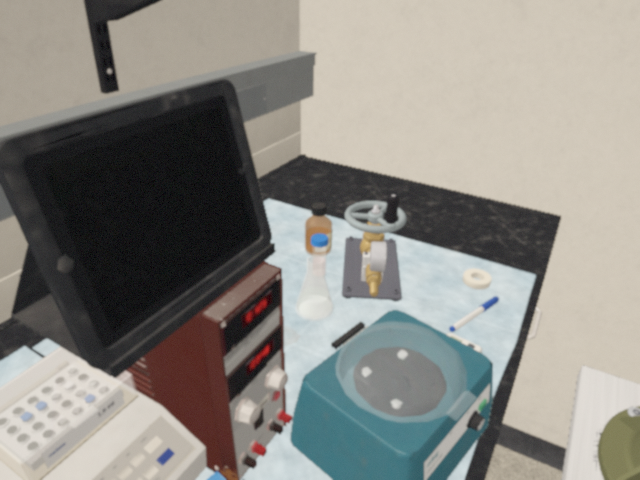

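The scene picture shows the stand with the wheel's hub at about (350,302) and the black handle at about (316,289). The flask is at (300,255), the tube at (362,262) and the bottle at (416,290). The side picture shows the wheel at (375,216) and the handle at (392,208).

Run:
```python
import cv2
a=cv2.imread("pics/scene0.png")[225:405,250:450]; b=cv2.imread("pics/side0.png")[185:310,290:420]
cv2.imwrite("pics/sc1.png",cv2.resize(a,None,fx=3.3,fy=3.3,interpolation=2)); cv2.imwrite("pics/sd1.png",cv2.resize(b,None,fx=4.5,fy=4.5,interpolation=2))
```

```text
(no output)
```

View pics/sc1.png

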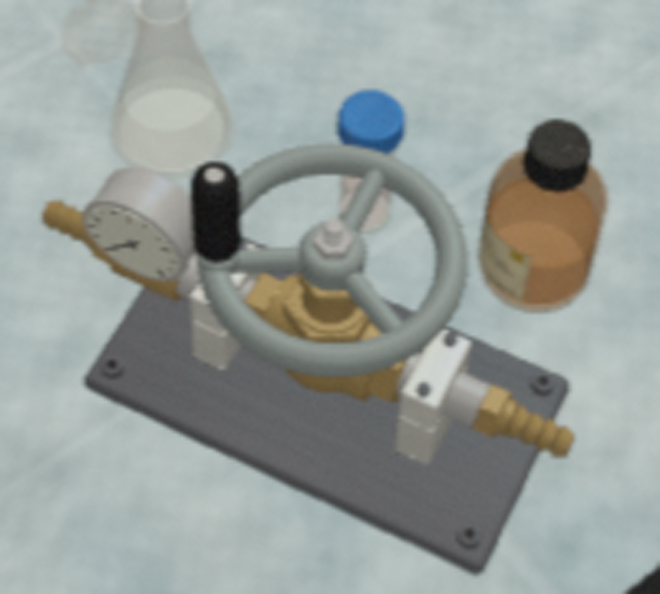

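View pics/sd1.png

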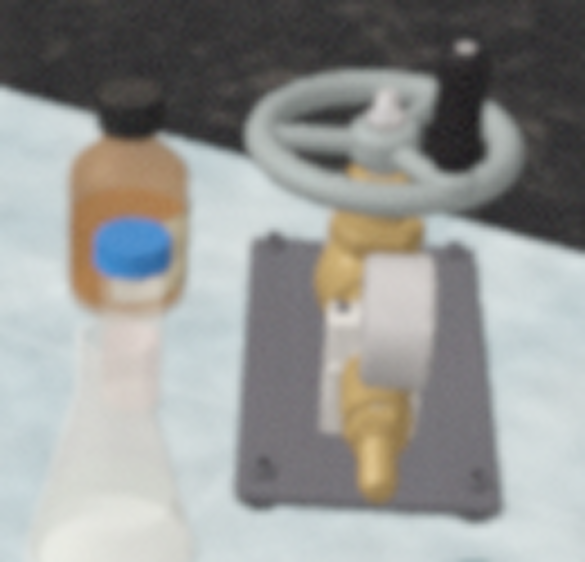

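```bash
cat > h.py <<'E'
import numpy as np, cv2
from scipy.spatial.transform import Rotation as R
from plant import r
def ray(n,uv):
    c=r.get_calibration(n);D=np.array([c['k1'],0,0,0.])
    p=cv2.undistortPoints(np.array([[uv]],float),c['K'],D)[0,0]
    T=c['extrinsics'];return T[:3,3],T[:3,:3]@np.array([*p,1])
def atz(n,uv,z):
    o,d=ray(n,uv);return (o+d*(z-o[2])/d[2])
def tri(a,b):
    A=np.zeros((3,3));B=np.zeros(3)
    for n,uv in(a,b):
        o,d=ray(n,uv);d/=np.linalg.norm(d);P=np.eye(3)-np.outer(d,d);A+=P;B+=P@o
    return np.linalg.solve(A,B)
E
python3 - <<'E'
from h import *
np.set_printoptions(precision=4,suppress=True)
s=lambda x,y:("scene",(250+(x+.5)/3.3-.5,225+(y+.5)/3.3-.5)); d=lambda x,y:("side",(290+(x+.5)/4.5-.5,185+(y+.5)/4.5-.5))
for nm,a,b,z in [("hub",s(333,258),d(385,141),.122),("htop",s(216,173),d(465,47),.187),("hbot",s(219,250),d(458,163),.136),("stem",s(333,227),d(388,95),.145)]:
    print(nm,atz(*a,z),atz(*b,z),tri(a,b))
for p in[(88,382),(480,570),(567,380)]:print("plate",atz(*s(*p),.013))
for p in[(242,498),(496,515),(252,238),(480,243)]:print("plateside",atz(*d(*p),.013))
for nm,p,z in[("flask",(172,135),.02),("tube",(371,115),.086),("bottle",(558,145),.105)]:print(nm,atz(*s(*p),z))
o=r.observe();print(R.from_rotvec(o['tool_rot']).as_matrix())
c=r.get_calibration("wrist");M=np.eye(4);M[:3,:3]=R.from_rotvec(o['tool_rot']).as_matrix();M[:3,3]=o['tcp_pos'];print(np.linalg.inv(M)@c['extrinsics'],c['K'][0,0])
E
```

```text
hub [ 0.5582 -0.2297  0.122 ] [ 0.5572 -0.2281  0.122 ] [ 0.5581 -0.2295  0.1213]
htop [ 0.5181 -0.2008  0.187 ] [ 0.5162 -0.2012  0.187 ] [ 0.517  -0.2013  0.1873]
hbot [ 0.5158 -0.2041  0.136 ] [ 0.514  -0.2012  0.136 ] [ 0.5155 -0.2037  0.1349]
stem [ 0.5581 -0.2287  0.145 ] [ 0.5567 -0.2256  0.145 ] [ 0.5582 -0.2283  0.1438]
plate [ 0.4653 -0.1608  0.013 ]
plate [ 0.5538 -0.3466  0.013 ]
plate [ 0.6511 -0.2988  0.013 ]
plateside [ 0.5562 -0.1053  0.013 ]
plateside [ 0.4628 -0.1486  0.013 ]
plateside [ 0.6496 -0.2945  0.013 ]
plateside [ 0.5516 -0.3497  0.013 ]
flask [ 0.581  -0.0676  0.02  ]
tube [ 0.6394 -0.1583  0.086 ]
bottle [ 0.6882 -0.2355  0.105 ]
[[-0.9317  0.3633 -0.0006]
 [ 0.3633  0.9317 -0.0015]
 [-0.     -0.0016 -1.    ]]
[[ 0.0008 -0.9632 -0.2689  0.0689]
 [ 1.      0.0008 -0.0002 -0.    ]
 [ 0.0004 -0.2689  0.9632 -0.1435]
 [ 0.      0.      0.      1.    ]] 341.42867429894255
```

```bash
cat >> h.py <<'E'
def rows(wps,g,o=None):  # wps: world TCP xyz + angle of tool y (deg), from the measured pose
    o=o or r.observe();p=o['tcp_pos'].copy();M=R.from_rotvec(o['tool_rot'])
    a=np.degrees(np.arctan2(*M.as_matrix()[[1,0],1]))
    for w in wps:
        w=np.array(w);d=np.round(M.inv().apply(w[:3]-p),4);t=round(a-w[3],1)
        print(g,*d,0,0,t,sep=', ',end=',\n');p=p+M.apply(d);M=M*R.from_rotvec([0,0,np.radians(t)]);a-=t
E
python3 - <<'E'
from h import *
from scipy.interpolate import CubicSpline
for p in[(85,240),(150,180),(205,275),(105,315)]:print(atz("scene",p,.12))
K=np.array([[.227,.582,.2305,68.7],[.19,.475,.27,68.7],[.19,.40,.28,64],[.29,.31,.28,47],[.365,.19,.28,28],[.40,.05,.27,10],[.44,-.09,.25,0],[.516,-.2025,.24,0]])
s=np.r_[0,np.cumsum(np.linalg.norm(np.diff(K[:,:3],axis=0),axis=1))];n=25
rows(np.array([np.interp(np.linspace(0,s[-1],n+1),s,K[:,i]) for i in range(4)]).T[1:],1)
E
```

```text
[0.2939192  0.11915098 0.12      ]
[0.4368538  0.18134955 0.12      ]
[ 0.4146033  -0.05797447  0.12      ]
[ 0.26474614 -0.03362624  0.12      ]
1, -0.0013, -0.0338, -0.0118, 0, 0, -0.0,
1, -0.0013, -0.034, -0.0118, 0, 0, -0.0,
1, -0.0013, -0.0339, -0.0118, 0, 0, -0.0,
1, -0.0091, -0.0335, -0.007, 0, 0, 1.5,
1, -0.0138, -0.0329, -0.0047, 0, 0, 2.2,
1, -0.026, -0.02, -0.0021, 0, 0, 3.6,
1, -0.035, -0.0083, 0.0, 0, 0, 4.5,
1, -0.0356, -0.0056, 0.0001, 0, 0, 4.6,
1, -0.0358, -0.0027, -0.0, 0, 0, 4.5,
1, -0.0349, -0.008, 0.0, 0, 0, 4.8,
1, -0.0353, -0.0069, 0.0001, 0, 0, 4.8,
1, -0.0358, -0.0039, -0.0, 0, 0, 4.8,
1, -0.0359, -0.0009, 0.0, 0, 0, 4.9,
1, -0.0349, -0.0077, 0.0023, 0, 0, 4.5,
1, -0.0354, -0.0062, 0.0025, 0, 0, 4.5,
1, -0.0357, -0.0034, 0.0026, 0, 0, 4.4,
1, -0.0359, -0.0007, 0.0025, 0, 0, 4.5,
1, -0.0355, 0.0032, 0.0046, 0, 0, 2.7,
1, -0.0353, 0.005, 0.005, 0, 0, 2.5,
1, -0.035, 0.0065, 0.0049, 0, 0, 2.4,
1, -0.0347, 0.008, 0.0049, 0, 0, 2.5,
1, -0.0309, 0.0176, 0.0032, 0, 0, 0.5,
1, -0.0297, 0.0201, 0.0027, 0, 0, -0.0,
1, -0.0297, 0.0201, 0.0026, 0, 0, -0.0,
1, -0.0298, 0.02, 0.0027, 0, 0, -0.0,
```

Request:
{"fn": "carry_out", "kwargs": {
  "plan": [1,-0.001,-0.034,-0.012,0,0,0,1,-0.001,-0.034,-0.012,0,0,0,1,-0.001,-0.034,-0.012,0,0,0,1,-0.009,-0.034,-0.007,0,0,1.5,1,-0.014,-0.033,-0.005,0,0,2.2]
}}

```text
clock: 0.72
tcp_pos: [0.1884, 0.4142, 0.2793]
tool_rot: [-0.681, -3.067, 0.0]
wrist_force: [0.1, -0.7, 0.4]
grip_width: 0.0853
finger_force: 0.0
```

Request:
{"fn": "carry_out", "kwargs": {
  "plan": [1,-0.026,-0.02,-0.002,0,0,3.6,1,-0.035,-0.008,0,0,0,4.5,1,-0.036,-0.006,0,0,0,4.6,1,-0.036,-0.003,0,0,0,4.5,1,-0.035,-0.008,0,0,0,4.8]
}}

```text
clock: 1.35
tcp_pos: [0.3059, 0.283, 0.2811]
tool_rot: [-1.257, -2.879, 0.0]
wrist_force: [1.0, -0.0, -0.7]
grip_width: 0.0853
finger_force: 0.0
```

Request:
{"fn": "carry_out", "kwargs": {
  "plan": [1,-0.035,-0.007,0,0,0,4.8,1,-0.036,-0.004,0,0,0,4.8,1,-0.036,-0.001,0,0,0,4.9,1,-0.035,-0.008,0.002,0,0,4.5,1,-0.035,-0.006,0.002,0,0,4.5]
}}

```text
clock: 1.98
tcp_pos: [0.3804, 0.122, 0.2771]
tool_rot: [-1.817, -2.563, 0.001]
wrist_force: [0.1, -0.1, -0.2]
grip_width: 0.0857
finger_force: 0.0
```

Request:
{"fn": "carry_out", "kwargs": {
  "plan": [1,-0.036,-0.003,0.003,0,0,4.4,1,-0.036,-0.001,0.003,0,0,4.5,1,-0.036,0.003,0.005,0,0,2.7,1,-0.035,0.005,0.005,0,0,2.5,1,-0.035,0.007,0.005,0,0,2.4]
}}

```text
clock: 2.6
tcp_pos: [0.4275, -0.0508, 0.256]
tool_rot: [-2.164, -2.277, 0.0]
wrist_force: [-0.2, -0.5, 0.1]
grip_width: 0.0849
finger_force: 0.0
```

Request:
{"fn": "carry_out", "kwargs": {
  "plan": [1,-0.035,0.008,0.005,0,0,2.5,1,-0.031,0.018,0.003,0,0,0.5,1,-0.03,0.02,0.003,0,0,0,1,-0.03,0.02,0.002,0,0,0,1,0,0,0,0,0,0]
}}

```text
clock: 3.22
tcp_pos: [0.496, -0.1774, 0.2425]
tool_rot: [2.225, 2.218, -0.003]
wrist_force: [-0.6, 1.0, -0.6]
grip_width: 0.0855
finger_force: 0.0
```

Run:
```python
from h import *
o=r.observe();print(o['clock'],o['tcp_pos'],o['joint_positions'],R.from_rotvec(o['tool_rot']).as_matrix())
c=r.get_calibration("wrist")
cv2.imwrite("pics/w1.png",r.snapshot("wrist")[:,:,::-1])
T=np.linalg.inv(c['extrinsics'])
for p in[(.516,-.2025,.187),(.558,-.2293,.122)]:
    q=T[:3,:3]@p+T[:3,3];print(cv2.projectPoints(q[None],np.zeros(3),np.zeros(3),c['K'],np.array([c['k1'],0,0,0]))[0])
np.save("w1.npy",c['extrinsics'])
rows([[.516,-.2025,.195,0],[.516,-.2025,.145,0]],1)
```

```text
3.225 [ 0.49595258 -0.17742804  0.24251335] [ 0.01905222  0.36278973  0.39403484  1.74465763 -0.15447662  1.06536927
  0.46194627] [[ 0.00316275  0.99999445 -0.00104815]
 [ 0.9999941  -0.00316415 -0.00133796]
 [-0.00134127 -0.00104391 -0.99999856]]
[[[352.50385857 296.36553762]]]
[[[394.86237819 292.11648561]]]
1, -0.0267, 0.0208, 0.0475, 0, 0, -0.1,
1, 0.0, 0.0001, 0.05, 0, 0, -0.0,
```

View pics/w1.png

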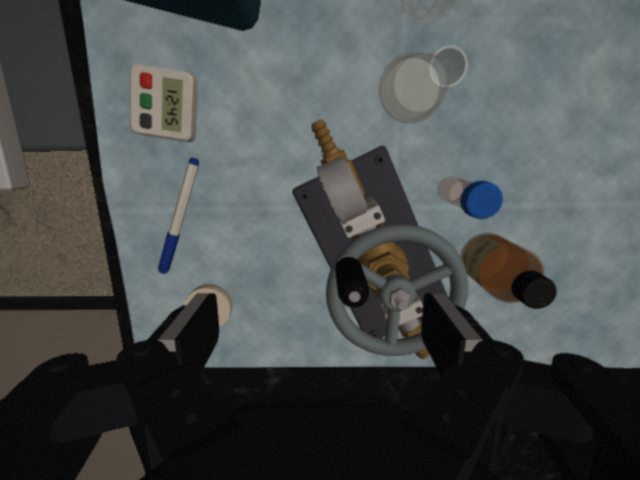

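The wrist picture shows the handle top at (355,297) and the rim centre at about (397,290). Both agree with the estimate to about 1.5 mm, so I'm going down to grasp.

Request:
{"fn": "carry_out", "kwargs": {
  "plan": [1,-0.025,0.021,0.03,0,0,0,1,0,0,0.035,0,0,0,1,0,0,0.032,0,0,0,1,0,0,0,0,0,0,0.3,0,0,0,0,0,0],
  "squeeze": 60
}}

```text
clock: 3.9
tcp_pos: [0.517, -0.1998, 0.1475]
tool_rot: [2.22, 2.221, 0.001]
wrist_force: [0.5, 0.3, 0.9]
grip_width: 0.0697
finger_force: 0.0
```

Request:
{"fn": "carry_out", "kwargs": {
  "plan": [0,0,0,0,0,0,0,0,0,0,0,0,0,0,0,0,0,0,0,0,0,0,0,0,0,0,0,0]
}}

```text
clock: 4.4
tcp_pos: [0.5174, -0.2003, 0.1473]
tool_rot: [2.22, 2.22, 0.002]
wrist_force: [0.8, 0.6, 7.0]
grip_width: 0.0191
finger_force: 58.5
```

Run:
```python
import numpy as np
f=lambda a:50*np.array([np.sin(np.radians(a)),np.cos(np.radians(a))])
A=147.3-np.r_[0,10,24,44,66,90,np.arange(114,300,24),294,302]
for a,b in zip(A,A[1:]):print(round(a-147.3),round(b-147.3),np.round((f(b)-f(a))/1000,4))
```

```text
0 -10 [0.0069 0.0053]
-10 -24 [0.0079 0.0093]
-24 -44 [0.0069 0.0159]
-44 -66 [0.0008 0.0191]
-66 -90 [-0.0073  0.0194]
-90 -114 [-0.0146  0.0148]
-114 -138 [-0.0194  0.0076]
-138 -162 [-0.0208 -0.001 ]
-162 -186 [-0.0186 -0.0093]
-186 -210 [-0.0132 -0.0161]
-210 -234 [-0.0055 -0.0201]
-234 -258 [ 0.0031 -0.0206]
-258 -282 [ 0.0112 -0.0175]
-282 -294 [ 0.0081 -0.0066]
-294 -302 [ 0.0061 -0.0034]
```

Request:
{"fn": "carry_out", "kwargs": {
  "plan": [0,0.007,0.005,0,0,0,0,0,0.008,0.0095,0,0,0,0,0,0.007,0.016,0,0,0,0,0,0,0,0,0,0,0]
}}

```text
clock: 4.9
tcp_pos: [0.5494, -0.1783, 0.1473]
tool_rot: [2.218, 2.22, 0.003]
wrist_force: [3.2, -1.1, 6.8]
grip_width: 0.0192
finger_force: 59.3
```

Request:
{"fn": "carry_out", "kwargs": {
  "plan": [0,0.001,0.019,0,0,0,0,0,-0.0073,0.0194,0,0,0,0,0,-0.0146,0.0148,0,0,0,0,0,-0.0194,0.0076,0,0,0,0,0,-0.0208,-0.001,0,0,0,0]
}}

```text
clock: 5.52
tcp_pos: [0.6082, -0.2389, 0.1473]
tool_rot: [2.219, 2.222, 0.003]
wrist_force: [-3.7, 2.3, 11.1]
grip_width: 0.0195
finger_force: 60.0
```

Request:
{"fn": "carry_out", "kwargs": {
  "plan": [0,-0.0186,-0.0093,0,0,0,0,0,-0.0132,-0.0161,0,0,0,0,0,-0.0055,-0.02,0,0,0,0,0,0.003,-0.0206,0,0,0,0,0,0,0,0,0,0,0]
}}

```text
clock: 6.15
tcp_pos: [0.5395, -0.2731, 0.1473]
tool_rot: [-2.222, -2.22, -0.001]
wrist_force: [-0.9, 1.1, 7.0]
grip_width: 0.0192
finger_force: 59.7
```

Request:
{"fn": "carry_out", "kwargs": {
  "plan": [0,0.0112,-0.0175,0,0,0,0,0,0.008,-0.0066,0,0,0,0,0,0,0,0,0,0,0,0,0.0045,-0.0025,0,0,0,0,0,0,0,0,0,0,0]
}}

```text
clock: 6.78
tcp_pos: [0.5148, -0.2497, 0.1472]
tool_rot: [2.22, 2.221, 0.002]
wrist_force: [-0.4, 2.0, 8.8]
grip_width: 0.0194
finger_force: 60.1
```

Request:
{"fn": "carry_out", "kwargs": {
  "plan": [0,0.003,-0.0015,0,0,0,0,0,0,0,0,0,0,0]
}}

```text
clock: 7.02
tcp_pos: [0.5144, -0.2488, 0.1473]
tool_rot: [2.218, 2.217, 0.001]
wrist_force: [4.8, -4.3, 2.6]
grip_width: 0.0194
finger_force: 59.5
```

Request:
{"fn": "carry_out", "kwargs": {
  "plan": [0,0.003,-0.0015,0,0,0,0,0,0,0,0,0,0,0]
}}

```text
clock: 7.28
tcp_pos: [0.5143, -0.2487, 0.1474]
tool_rot: [2.216, 2.211, -0.001]
wrist_force: [11.4, -13.4, -4.7]
grip_width: 0.0195
finger_force: 59.4
```

Run:
```python
from h import *
o=r.observe();p=o['tcp_pos'];print(p,o['wrist_force'],np.degrees(np.arctan2(p[1]+.2273,p[0]-.5595)))
f=lambda a:50*np.array([np.sin(np.radians(a)),np.cos(np.radians(a))])
A=205.5+24*np.arange(16)
for a,b in zip(A,A[1:]):print(b-205.5,np.round((f(b)-f(a))/1000,4))
```

```text
[ 0.51433163 -0.24873242  0.14739075] [ 11.39474125 -13.38436803  -4.68707488] -154.6156342802536
24.0 [-0.0165  0.0127]
48.0 [-0.0099  0.0183]
72.0 [-0.0016  0.0207]
96.0 [0.0069 0.0196]
120.0 [0.0143 0.0151]
144.0 [0.0192 0.008 ]
168.0 [ 0.0208 -0.0005]
192.0 [ 0.0188 -0.009 ]
216.0 [ 0.0135 -0.0158]
240.0 [ 0.0059 -0.0199]
264.0 [-0.0027 -0.0206]
288.0 [-0.0109 -0.0177]
312.0 [-0.0171 -0.0118]
336.0 [-0.0204 -0.0038]
360.0 [-0.0202  0.0049]
```

Request:
{"fn": "carry_out", "kwargs": {
  "plan": [0,-0.005,0.0027,0,0,0,0,0,-0.0165,0.0127,0,0,0,0,0,-0.0099,0.0183,0,0,0,0,0,-0.0016,0.0207,0,0,0,0,0,0,0,0,0,0,0]
}}

```text
clock: 7.9
tcp_pos: [0.5678, -0.2766, 0.1473]
tool_rot: [2.218, 2.221, 0.003]
wrist_force: [1.0, 2.1, 8.8]
grip_width: 0.0196
finger_force: 61.2
```

Request:
{"fn": "carry_out", "kwargs": {
  "plan": [0,0.0069,0.0196,0,0,0,0,0,0.0143,0.0151,0,0,0,0,0,0.0192,0.008,0,0,0,0,0,0.0208,-0.0005,0,0,0,0,0,0.0188,-0.009,0,0,0,0]
}}

```text
clock: 8.52
tcp_pos: [0.5999, -0.1976, 0.1473]
tool_rot: [2.219, 2.219, 0.0]
wrist_force: [-1.7, -4.5, 8.9]
grip_width: 0.0197
finger_force: 61.2
```

Request:
{"fn": "carry_out", "kwargs": {
  "plan": [0,0.0135,-0.0158,0,0,0,0,0,0.0059,-0.0199,0,0,0,0,0,-0.0027,-0.0206,0,0,0,0,0,-0.0109,-0.0177,0,0,0,0,0,0,0,0,0,0,0]
}}

```text
clock: 9.15
tcp_pos: [0.5235, -0.1925, 0.1472]
tool_rot: [2.224, 2.218, -0.001]
wrist_force: [-0.8, 0.6, 11.8]
grip_width: 0.0196
finger_force: 61.5
```

Request:
{"fn": "carry_out", "kwargs": {
  "plan": [0,-0.0171,-0.0118,0,0,0,0,0,-0.0204,-0.0038,0,0,0,0,0,-0.0202,0.0049,0,0,0,0,0,-0.0165,0.0127,0,0,0,0,0,-0.0099,0.0183,0,0,0,0]
}}

```text
clock: 9.78
tcp_pos: [0.5451, -0.2752, 0.1472]
tool_rot: [-2.222, -2.219, -0.002]
wrist_force: [-1.4, 9.1, 13.8]
grip_width: 0.0191
finger_force: 61.9
```

Request:
{"fn": "carry_out", "kwargs": {
  "plan": [0,-0.0016,0.0207,0,0,0,0,0,0.0069,0.0196,0,0,0,0,0,0.0143,0.0151,0,0,0,0,0,0.0192,0.008,0,0,0,0,0,0,0,0,0,0,0]
}}

```text
clock: 10.4
tcp_pos: [0.6089, -0.2351, 0.1473]
tool_rot: [-2.219, -2.223, -0.0]
wrist_force: [-2.1, 0.5, 9.3]
grip_width: 0.0195
finger_force: 61.4
```

Request:
{"fn": "carry_out", "kwargs": {
  "plan": [0,0.0208,-0.0005,0,0,0,0,0,0.0188,-0.009,0,0,0,0,0,0.0135,-0.0158,0,0,0,0,0,0.0059,-0.0199,0,0,0,0,0,0,0,0,0,0,0]
}}

```text
clock: 11.02
tcp_pos: [0.5628, -0.1773, 0.1473]
tool_rot: [2.222, 2.221, 0.001]
wrist_force: [0.2, 0.3, 8.1]
grip_width: 0.0193
finger_force: 61.2
```

Request:
{"fn": "carry_out", "kwargs": {
  "plan": [0,-0.0027,-0.0206,0,0,0,0,0,-0.0109,-0.0177,0,0,0,0,0,-0.0171,-0.0118,0,0,0,0,0,-0.0204,-0.0038,0,0,0,0,0,0,0,0,0,0,0]
}}

```text
clock: 11.65
tcp_pos: [0.5096, -0.2301, 0.1472]
tool_rot: [2.223, 2.218, 0.0]
wrist_force: [-1.8, 0.5, 12.6]
grip_width: 0.0194
finger_force: 61.9
```

Request:
{"fn": "carry_out", "kwargs": {
  "plan": [0,-0.009,0.001,0,0,0,0,0,-0.008,0.0032,0,0,0,0,0,0,0,0,0,0,0,0,0,0,0,0,0,0]
}}

```text
clock: 12.15
tcp_pos: [0.5133, -0.2462, 0.1472]
tool_rot: [2.222, 2.22, -0.001]
wrist_force: [-2.8, -0.2, 13.0]
grip_width: 0.0196
finger_force: 61.9
```

Run:
```python
from h import *
o=r.observe();p=o['tcp_pos'];print(p,o['wrist_force'],np.degrees(np.arctan2(p[1]+.2273,p[0]-.5595)),o['tool_rot'])
```

```text
[ 0.51328232 -0.2462191   0.1472167 ] [-2.75331425 -0.2257263  13.04268316] -157.7383721591521 [ 2.22249692e+00  2.21988525e+00 -1.04930298e-03]
```

Request:
{"fn": "carry_out", "kwargs": {
  "plan": [0,-0.0024,0.001,0,0,0,0,0,0,0,0,0,0,0,0,0,0,0,0,0,0]
}}

```text
clock: 12.52
tcp_pos: [0.5141, -0.248, 0.1472]
tool_rot: [-2.222, -2.22, 0.001]
wrist_force: [-4.8, -0.5, 13.1]
grip_width: 0.0194
finger_force: 62.1
```

Run:
```python
from h import *
o=r.observe();p=o['tcp_pos'];print(p,o['wrist_force'],np.degrees(np.arctan2(p[1]+.2273,p[0]-.5595)),o['tool_rot'])
a=r.snapshot("side")[170:290,330:450,::-1];b=r.snapshot("scene")[225:405,250:450,::-1]
cv2.imwrite("pics/end.png",np.hstack([cv2.resize(a,(400,400)),cv2.resize(b,(400,400))]))
o=r.observe();p=o['tcp_pos'];print(p,o['joint_vel'].round(3),np.degrees(np.arctan2(p[1]+.2273,p[0]-.5595)))
```

```text
[ 0.51407052 -0.24803801  0.14719505] [-4.78862463 -0.51963048 13.05530863] -155.46387340189082 [-2.22197053e+00 -2.22009778e+00  7.33562980e-04]
[ 0.51403753 -0.24806153  0.14720448] [-0.     0.001  0.     0.     0.001 -0.001  0.   ] -155.45504728940537
```

View pics/end.png

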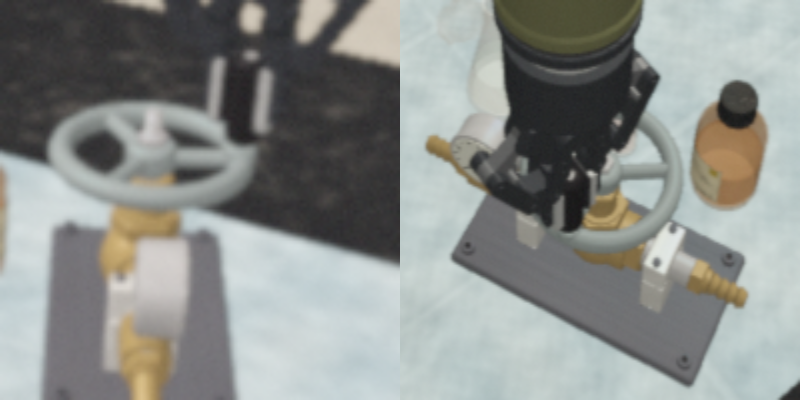

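The picture shows the barrel square between both pads and the stand and bottle undisturbed. About 0.9° remains.

Request:
{"fn": "carry_out", "kwargs": {
  "plan": [0,-0.0008,0.0004,0,0,0,0,0,0,0,0,0,0,0,0,0,0,0,0,0,0,0,0,0,0,0,0,0]
}}

```text
clock: 13.12
tcp_pos: [0.5143, -0.2486, 0.1472]
tool_rot: [-2.222, -2.22, 0.001]
wrist_force: [-4.5, 1.4, 14.2]
grip_width: 0.0192
finger_force: 62.2
```

Run:
```python
from h import *
o=r.observe();p=o['tcp_pos'];a=np.degrees(np.arctan2(p[1]+.2273,p[0]-.5595));print(p,o['wrist_force'],a,o['finger_force'])
if abs(a+154.6)<.6: print(r.job_done())
```

```text
[ 0.51432532 -0.24864164  0.14719746] [-4.53495372  1.41632538 14.20302678] -154.71278626503096 62.15627963421866
the job is handed in; nothing more can be done
None
```

I wound the valve shut onto its hard stop, then backed it off two full turns, to within about 0.1° of the angle measured at the stop. I handed the job in at 13 s with the gripper still holding the handle; the flask, bottle and tube were not touched as far as I could see.

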